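Start the clamp bolt in its threaded boss by feeling for the thread

TASK

Start the big knurled clamp bolt in its threaded boss: first turn it backward (counter-clockwise from above) until it drops off the lead-in of the thread, then turn it forward (clockwise) one full turn counted from that drop. Finish still gripping the head, keeping the started bolt still; do not let go, and leave the loose things beside it alone.

Things in the scene. Friction and masses are not known exactly. Their poses are not given: they have to be found in the camera images.
- nut_plate: Fixed dark steel plate 130 x 100 x 16 mm (x, y, z) with an upright steel boss of 60 mm diameter (68 mm at its root) in the middle, its top 60 mm above the worktop; four cap screw heads 15 mm wide, 7 mm high, near the plate's corners. Origin: centre of the underside, on the boss's axis.
- boss_top (a point): Centre of the boss's top face, on the bolt's axis, 60 mm above the worktop.
- bolt_head: The bolt's round knurled dark steel head, 48 mm diameter, 24 mm high, on a 25 mm threaded shank that stands in the boss; a bright bar on top, with a bright dot at one end, shows its turn. Origin: centre of the head's underside; x points to the dot, z up. At the start the underside is 24 to 26 mm above the boss's top. The bolt weighs about 0.5 kg and cannot tilt or come out.
- head_mid (a point): The middle of the head, on the bolt's axis, 12 mm above its underside: where to grip from above, at any yaw. Once the bolt is under the thread (forward of the drop) it has about 1.5 mm of axial play. A firm grip carries the bolt, so that it drops only when the hand lowers or loosens.
- bolt_turn (a joint): Turn of the bolt in rad about the upward axis, counted beyond one turn: grows backward (counter-clockwise from above), falls forward (clockwise). 0 where the thread's lead-in ends and the bolt drops (it comes free at 0 to 0.2); it starts 0.5 to 1.2 rad forward of there (-1.2 to -0.5). It turns easily (under 0.1 N m) and stays where it is left.
- bolt_height (a joint): Height of the bolt in m (range -0.026 to 0.004), 0 at the top of the lead-in. Right-hand thread, one start, 8 mm a turn: 2 mm down a quarter turn forward. Turned backward from the start it climbs 0.6 to 1.5 mm to 0, then drops 8 mm to -0.008 by its own weight. One turn forward of the drop it reads about -0.016.
- spanner_1: Loose combination spanner, 210 x 32 x 8 mm, lying flat; bystander. Origin: centre of the underside.
- bronze_ring_l: Loose bronze bush ring, 68 mm diameter, 26 mm high; bystander. Origin: centre of the underside.
- tape_roll: Loose roll of black tape, 62 mm diameter, 19 mm high; bystander. Origin: centre of the underside.
Things that resemble listed ones, but are neither listed nor needed, are in the scene too. There is more than one size of the nut_plate; the job needs the larger.

How it is judged:
By the outcome, as a careful person would: the job done as asked, in the order asked, and still so for the second after the job is handed in, while the arm keeps its last pose, push and grip.
It also fails if it takes over 72 s, if anything falls off the work surface, if the arm or the gripper's body presses on something with over 40 N, if the wrist force passes 120 N, or if a joint passes its speed limit or range.

ROBOT

A 7-joint arm with a two-finger parallel gripper is mounted at the origin on a cart in front of the work surface, level with it; the furniture and walls round the work are solid. World frame = base frame: x ahead of the robot, y to its left, z up, the work surface at z = 0. Lengths are in mm, angles in rad, forces in N, time in s.
With the tool pointing down it reaches from about 425 to 875 mm from the base axis. Payload 8.4 kg.
Tool frame: the origin (TCP) lies at the very end of the fingers, on their centre line; the grasp point (between the pads) lies 19 mm behind it; z points along the fingers, y is the line along which they close (so a half turn about z gives the same grasp; the last joint's range is limited). The gripper opens to 85 mm and grips with 20 to 120 N. Pads are 22 mm wide; open, the fingers measure 114 mm over their backs; the gripper's body (76 mm by 85 mm) begins 54 mm behind the grasp point. The pads swing forward as they close: fully open they stand 13 mm farther back than shut.
Start: joints at [-1.239, 0.333, 0.04, 1.465, -0.013, 1.343, -0.059], TCP at [271.436, 590.581, 231.308] pointing down, gripper open.
Joint ranges: [-2.58, 2.58], [-0.38, 2.09], [-1.3, 1.39], [0.25, 2.4], [-1.5, 4.64], [0.08, 2.09], [-2.65, 2.65]. Speed limits (rad/s): [2.22, 2.22, 2.79, 2.79, 3.14, 3.14, 3.14].

INTERFACE

Orientations are given as a 3x3 rotation matrix whose columns are the frame's x, y, z axes.
In Python, from station import bot gives the robot as it stands.
- The arm moves only by the tool step_arm, never from a script. Its argument "rows" is a list of rows, each a list of 3 entries, a list of its own where there are three numbers: the finger opening in cm, from 0 to 8.54, then the shift along the world's x, y, z in cm, then the turn, a rotation vector about the world's x, y, z in degrees. In form: [[grip, [x, y, z], [wx, wy, wz]], ...]. A call has 1 to 20 rows; each row shifts and turns the commanded pose from where the row before left it; what a row does not reach is not made up. A row lasts 1/12 s, in which the tool goes at most 41.7 mm and 7.16 degrees, less where a joint would pass 70% of its speed; a pose out of reach is approached as far as the arm can. A call is refused whole if a number of a shift passes 4.17 or a number of a turn 7.16, either way. A call with a gripper value outside its range is refused whole. The fingers move at their own pace and stop on an object; "force" is the grip in N (left out, the last holds). Time passes only in rows, so rows that do not move let the fingers close. It gives the time, the measured TCP pose, the force, the opening and the grip force at its end, in the units of the state.
- bot.observe(): the state, without advancing time (a new reading comes with each control period).
- bot.get_image(name): name is "scene" or "side" or "wrist"; returns (picture, depth): 384x512x3 uint8, red, green, blue; 384x512 float32, mm along the optical axis (not along the pixel's ray), 0 where there is no reading.
- bot.camera_params(name): a dict with "intrinsics" (3x3 intrinsics, pixels), "R" (3x3) and "t" (3): a world point X has camera coordinates R X + t; the wrist camera has in their place "hand_eye" (4x4, takes a point from camera to tool coordinates, whose origin is the TCP and whose axes are the flange's). Camera axes: x right, y down, z forward; pixel columns grow to the right and rows downward; lengths in mm; the calibration is good to about 2 mm. A picture is of the moment at which its call begins: read the wrist's pose just before it. camera_params takes no time and is no camera call.
- bot.sign_off(): hands the job in; it is judged then, once.
The state is a dict: "t": time; "joints": joint angles; "dq": joint speeds; "effort": joint torques, N m; "eef_pos": TCP position; "ee_rot": TCP orientation; "contact_force": force on the tool from outside, world axes, zero at the start; "moment": the same for the moment, N m; "width": finger opening in mm; "finger_force": force on a finger pad.
Only numpy, scipy, OpenCV 4.12 (cv2) and the standard library are available. Lean on these libraries where they do the work, as an engineer would, in place of code of your own. Each camera call takes 0.05 s, during which the arm holds its last target. There are 200 camera calls.

## Working session

There is one attempt and no reset: what is moved stays moved. The work goes in short steps, Python scripts to look and compute and a tool call to move; the robot and the scene stay as the last step left them, time stands still between calls to the robot, and variables do not carry over. Pictures are saved under pics/ and viewed, at most 10 in all, crops included, and the job is handed in when it is done.

Besides the shell and the picture viewer there is one more tool, called after "Call:" as name(argument=value, ...) on one line, values as JSON. step_arm: Moves the arm, as the interface text tells. Its arguments: {"type":"object","properties":{"rows":{"type":"array","items":{"type":"array"}},"force":{"type":"number"}},"required":["rows"]}

```bash
mkdir -p pics; ls; python3 - <<'E'
from station import bot
import cv2,numpy as np
s=bot.observe();print({k:np.round(v,3).tolist() for k,v in s.items()})
for n in("scene","side"):
    im,d=bot.get_image(n);cv2.imwrite(f"pics/{n}0.png",im[:,:,::-1]);np.savez(f"pics/{n}0.npz",im=im,d=d)
    p=bot.camera_params(n);print(n,{k:np.round(v,3).tolist() for k,v in p.items()})
print(bot.camera_params("wrist"))
a=cv2.imread("pics/scene0.png");b=cv2.imread("pics/side0.png")
E
```

```text
pics
{'t': 0.0, 'joints': [-1.239, 0.334, 0.04, 1.466, -0.013, 1.343, -0.059], 'dq': [0.0, 0.003, 0.001, 0.001, 0.0, -0.0, -0.0], 'effort': [-0.0, -65.854, 1.365, -40.558, 0.017, 0.012, 0.0], 'eef_pos': [271.247, 590.194, 230.437], 'ee_rot': [[-0.909, 0.418, -0.001], [0.418, 0.909, -0.001], [-0.0, -0.002, -1.0]], 'contact_force': [-0.295, -0.45, 0.242], 'moment': [-0.006, -0.028, -0.012], 'finger_force': 0.0, 'width': 85.13}
scene {'intrinsics': [[412.964, 0.0, 256.372], [0.0, 412.964, 186.999], [0.0, 0.0, 1.0]], 'R': [[-0.671, -0.742, 0.007], [-0.397, 0.351, -0.848], [0.626, -0.572, -0.53]], 't': [561.771, 186.273, 1192.008]}
side {'intrinsics': [[466.953, 0.0, 262.798], [0.0, 466.953, 202.382], [0.0, 0.0, 1.0]], 'R': [[-0.963, -0.271, -0.001], [-0.15, 0.534, -0.832], [0.226, -0.801, -0.555]], 't': [576.035, -4.793, 1345.715]}
{'intrinsics': array([[267.41751396,   0.        , 252.97134713],
       [  0.        , 267.41751396, 187.22282696],
       [  0.        ,   0.        ,   1.        ]]), 'hand_eye': array([[ 8.45116033e-04, -9.49114307e-01, -3.14930655e-01,
         8.08335304e+01],
       [ 9.99999523e-01,  6.47674997e-04,  7.31583349e-04,
        -9.63985074e-01],
       [-4.90383512e-04, -3.14931123e-01,  9.49114401e-01,
        -1.43323719e+02],
       [ 0.00000000e+00,  0.00000000e+00,  0.00000000e+00,
         1.00000000e+00]])}
```

View pics/scene0.png

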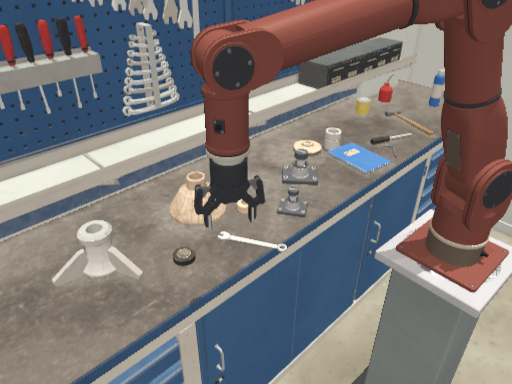

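View pics/side0.png

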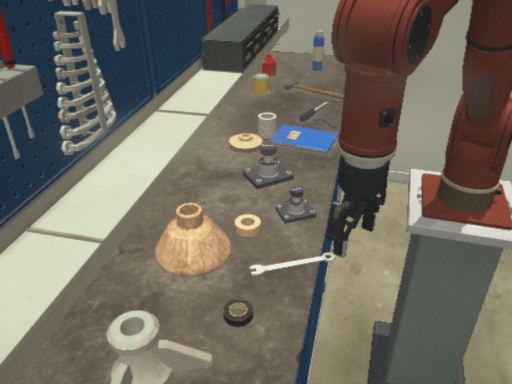

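Two plate-and-bolt candidates: A at scene (300,166) / side (268,165), and B at scene (293,202) / side (296,205). A looks wider, so it should be the larger plate. I'll confirm with a crop and by size.

```bash
cat > h.py <<'E'
import numpy as np,cv2
from station import bot
def ray(p,uv):
    d=p["R"].T@np.linalg.inv(p["intrinsics"])@np.array([*uv,1.]);return -p["R"].T@p["t"],d
def onz(p,uv,z):
    c,d=ray(p,uv);return c+d*(z-c[2])/d[2]
def tri(rays):
    A=0;b=0
    for c,d in rays:
        d=d/np.linalg.norm(d);P=np.eye(3)-np.outer(d,d);A=A+P;b=b+P@c
    X=np.linalg.solve(A,b);return X,[np.linalg.norm((np.eye(3)-np.outer(d,d)/(d@d))@(X-c)) for c,d in rays]
E
python3 - <<'E'
from h import *
c=[]
for n,(u,v) in dict(scene=(298,180),side=(280,180)).items():
    f=np.load(f"pics/{n}0.npz");im=f["im"];d=f["d"]
    c.append(cv2.resize(im[v-45:v+50,u-45:u+50,::-1],(400,400),interpolation=cv2.INTER_CUBIC))
    p=bot.camera_params(n)
    for q in dict(scene=[(301,154),(293,191)],side=[(268,147),(297,190)])[n]:
        cc,r=ray(p,q);print(n,q,np.round(cc+r*d[q[1],q[0]],1))
cv2.imwrite("pics/crop1.png",np.hstack(c))
E
```

```text
scene (301, 154) [560.9  38.1 110.6]
scene (293, 191) [442.2 201.5  81. ]
side (268, 147) [572.6  34.7 110.8]
side (297, 190) [448.4 195.9  78.9]
```

View pics/crop1.png

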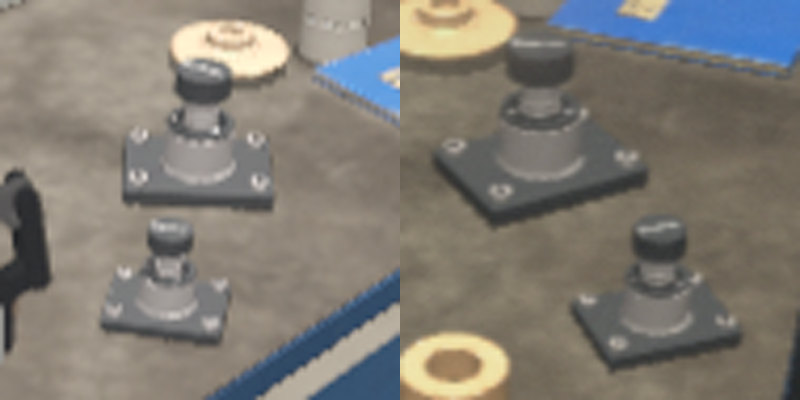

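Crop (left scene, right side): A has the wider plate and thicker boss, and its head top sits at about z=110 by depth. That matches the 109 expected for the large one, while B tops out near 80. So A, at about (567, 36), is the target. Moving above it for wrist views.

Call:
step_arm(rows=[[8.5, [1.4, -2.7, 0], [0, 0, 0]], [8.5, [1.4, -2.7, 0], [0, 0, 0]], [8.5, [1.4, -2.7, 0], [0, 0, 0]], [8.5, [1.4, -2.7, 0], [0, 0, 0]], [8.5, [1.4, -2.7, 0], [0, 0, 0]], [8.5, [1.4, -2.7, 0], [0, 0, 0]], [8.5, [1.4, -2.7, 0], [0, 0, 0]], [8.5, [1.4, -2.7, 0], [0, 0, 0]], [8.5, [1.4, -2.7, 0], [0, 0, 0]], [8.5, [1.4, -2.7, 0], [0, 0, 0]], [8.5, [1.4, -2.7, 0], [0, 0, 0]], [8.5, [1.4, -2.7, 0], [0, 0, 0]], [8.5, [1.4, -2.7, 0], [0, 0, 0]], [8.5, [1.4, -2.7, 0], [0, 0, 0]], [8.5, [1.4, -2.7, 0], [0, 0, 0]], [8.5, [1.4, -2.7, 0], [0, 0, 0]], [8.5, [1.4, -2.7, 0], [0, 0, 0]], [8.5, [1.4, -2.7, 0], [0, 0, 0]], [8.5, [1.4, -2.7, 0], [0, 0, 0]], [8.5, [0, 0, 0], [0, 0, 0]]])

```text
t: 1.77
eef_pos: [539.2, 70.9, 231.3]
ee_rot: [[-0.905, 0.425, 0.001], [0.425, 0.905, -0.003], [-0.002, -0.002, -1.0]]
contact_force: [-0.6, -0.1, -0.1]
width: 84.7
finger_force: 0.0
```

```bash
cat >> h.py <<'E'
def wcam(name=None):
    s=bot.observe();im,d=bot.get_image("wrist");p=bot.camera_params("wrist");H=p["hand_eye"]
    Rw=s["ee_rot"]@H[:3,:3];tw=s["ee_rot"]@H[:3,3]+s["eef_pos"]
    q=dict(intrinsics=p["intrinsics"],R=Rw.T,t=-Rw.T@tw)
    if name:
        cv2.imwrite(f"pics/{name}.png",im[:,:,::-1]);np.savez(f"pics/{name}.npz",im=im,d=d,**q)
    return s,im,d,q
E
python3 - <<'E'
from h import *
s,im,d,q=wcam("w1");print(s["t"],s["joints"],s["eef_pos"])
E
```

```text
1.7667 [-0.63706399  0.11473739  0.46181852  1.74567242 -0.0502855   1.29300857
  0.96824705] [539.21633208  70.88272655 231.29262542]
```

View pics/w1.png

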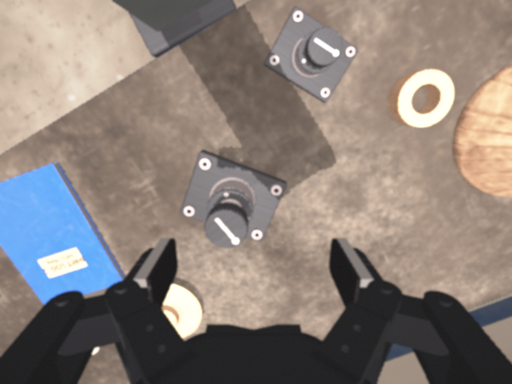

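The target is at pixel (230,228), with its bar running (218,220) to (237,242). The smaller one is at (318,48). Moving above it for a second view.

Call:
step_arm(rows=[[8.5, [0.9, -1.2, -1], [0, 0, 0]], [8.5, [0.9, -1.2, -1], [0, 0, 0]], [8.5, [0.9, -1.1, -1], [0, 0, 0]], [8.5, [0, 0, 0], [0, 0, 0]], [8.5, [0, 0, 0], [0, 0, 0]]])

```text
t: 2.23
eef_pos: [563.8, 43.0, 200.6]
ee_rot: [[-0.908, 0.418, -0.002], [0.418, 0.908, -0.0], [0.001, -0.001, -1.0]]
contact_force: [0.6, 0.4, 0.9]
width: 84.9
finger_force: 0.0
```

```bash
python3 - <<'E'
from h import *
s,im,d,q=wcam("w2");print(s["t"],s["eef_pos"],s["contact_force"])
# head-top pixels by depth -> height band, both wrist views
out=[]
for n in("w1","w2"):
    f=np.load(f"pics/{n}.npz");c={k:f[k] for k in("intrinsics","R","t")};im=f["im"];d=f["d"]
    v,u=np.mgrid[:384,:512];P=np.stack([(u-c["intrinsics"][0,2])*d/c["intrinsics"][0,0],(v-c["intrinsics"][1,2])*d/c["intrinsics"][1,1],d],-1)
    W=(P-c["t"])@c["R"]
    near=np.hypot(W[...,0]-567,W[...,1]-36)<35
    for lo,hi in((100,120),(55,65)):
        m=near&(W[...,2]>lo)&(W[...,2]<hi)&(d>0);print(n,lo,m.sum(),np.median(W[m],0).round(1),W[m].min(0).round(1),W[m].max(0).round(1))
    m=(near&(W[...,2]>104)&(d>0)).astype(np.uint8);cs=max(cv2.findContours(m,0,1)[0],key=cv2.contourArea)
    e=cv2.fitEllipse(cs);print("ell",np.round(e[0],1),np.round(e[1],1))
    hsv=cv2.cvtColor(im,cv2.COLOR_RGB2HSV);b=(m>0)&(im.min(2)>140)
    ys,xs=np.where(b);print("bar px",len(xs),xs.mean(),ys.mean(),xs.min(),xs.max(),ys.min(),ys.max())
    out.append(ray(c,(xs.mean(),ys.mean())))
    print("bar onz",onz(c,(xs.mean(),ys.mean()),110).round(1),"ell",onz(c,e[0],108).round(1))
print("tri",tri(out))
x,y=s["eef_pos"][:2]
im=cv2.cvtColor(np.load("pics/w2.npz")["im"],4)
cv2.imwrite("pics/w2c.png",cv2.resize(im[160:330,160:340],None,fx=3,fy=3,interpolation=2))
E
```

```text
2.2333 [563.80840912  43.01821234 200.6446727 ] [0.5526073  0.36404326 0.91036709]
w1 100 1250 [572.3  23.  109.9] [552.2   1.2 100. ] [599.3  42.7 112.7]
w1 55 575 [561.5  34.2  60.6] [547.    1.6  55. ] [599.9  47.9  63.3]
ell [227.1 225.4] [33.7 43.2]
bar px 263 227.18250950570342 231.22433460076044 213 240 217 245
bar onz [579.6  19.4 110. ] ell [574.1  21.9 108. ]
w2 100 1655 [572.4  22.5 110. ] [552.1   1.1 100. ] [600.1  42.9 113. ]
w2 55 646 [559.4  33.7  60.7] [547.    2.4  55.4] [599.3  47.9  64. ]
ell [229.5 354.1] [ 69.2 243. ]
bar px 293 237.7679180887372 216.97610921501706 162 252 198 333
bar onz [581.6  17.9 110. ] ell [736.6 -67.5 108. ]
tri (array([591.48777493,  11.11088946,  83.5551892 ]), [np.float64(0.45732305214249), np.float64(0.4573230521425195)])
```

View pics/w2c.png

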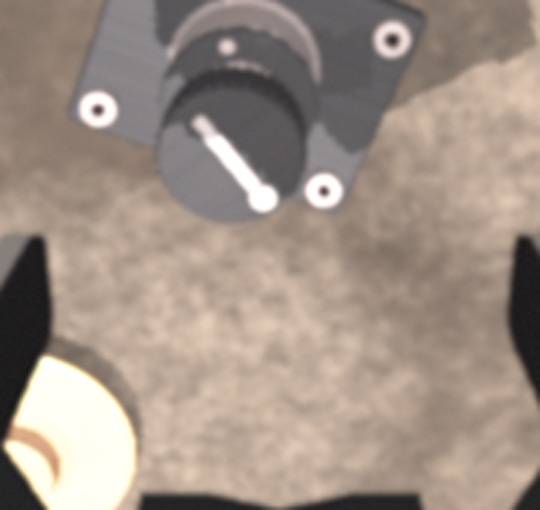

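```bash
cat >> h.py <<'E'
def head(c,im,d,c0=(576,19),lo=104,hi=120):
    K=c["intrinsics"];v,u=np.mgrid[:384,:512];P=np.stack([(u-K[0,2])*d/K[0,0],(v-K[1,2])*d/K[1,1],d],-1)
    W=(P-c["t"])@c["R"]
    m=((np.hypot(W[...,0]-c0[0],W[...,1]-c0[1])<36)&(W[...,2]>lo)&(W[...,2]<hi)&(d>0)).astype(np.uint8)
    m=cv2.morphologyEx(m,2,np.ones((3,3)))
    cs=max(cv2.findContours(m,0,1)[0],key=cv2.contourArea);mm=np.zeros_like(m);cv2.drawContours(mm,[cs],-1,1,-1)
    top=np.median(W[(mm*m)>0][:,2])
    e=cv2.fitEllipse(cs)
    b=(mm>0)&(im.min(2)>150);n,l,st,ce=cv2.connectedComponentsWithStats(b.astype(np.uint8))
    k=1+np.argmax(st[1:,4]);ys,xs=np.where(l==k)
    B=np.array([onz(c,(x,y),top+2)[:2] for x,y in zip(xs,ys)]);mu=B.mean(0);_,_,V=np.linalg.svd(B-mu)
    t=(B-mu)@V[0];w=np.abs((B-mu)@V[1]);
    far=max((w[t>t.max()-8].mean(),1),(w[t<t.min()+8].mean(),-1));D=V[0]*far[1]
    return dict(top=top,ellpx=e[0],ax=e[1],ell=onz(c,e[0],top)[:2],barc=(B[t.argmax()]+B[t.argmin()])/2,len=np.ptp(t),barpx=(xs.mean(),ys.mean()),ang=np.degrees(np.arctan2(D[1],D[0])),wd=far[0],encl=cv2.minEnclosingCircle(W[(mm*m)>0][:,:2].astype(np.float32)))
E
python3 - <<'E'
from h import *
R=[];R2=[]
for n in("w1","w2"):
    f=np.load(f"pics/{n}.npz");c={k:f[k] for k in("intrinsics","R","t")}
    h=head(c,f["im"],f["d"]);print(n,{k:np.round(np.hstack(v),1).tolist() for k,v in h.items()})
    R.append(ray(c,h["barpx"]));R2.append(ray(c,h["ellpx"]))
print(tri(R),tri(R2))
p=bot.camera_params("scene");f=np.load("pics/scene0.npz");h=head(p,f["im"],f["d"]);print({k:np.round(np.hstack(v),1).tolist() for k,v in h.items()})
R.append(ray(p,h["barpx"]));print(tri(R))
E
```

```text
Traceback (most recent call last):
TypeError: 'numpy.float64' object is not iterable
```

```bash
python3 - <<'E'
from h import *
R=[];R2=[]
def pr(n,h): print(n,{k:([np.round(v[0],1).tolist(),round(v[1],1)] if k=="encl" else np.round(v,1).tolist()) for k,v in h.items()})
for n in("w1","w2"):
    f=np.load(f"pics/{n}.npz");c={k:f[k] for k in("intrinsics","R","t")}
    h=head(c,f["im"],f["d"]);pr(n,h)
    R.append(ray(c,h["barpx"]));R2.append(ray(c,h["ellpx"]))
print(tri(R),tri(R2))
for n in("scene","side"):
    p=bot.camera_params(n);f=np.load(f"pics/{n}0.npz");h=head(p,f["im"],f["d"]);pr(n,h);R2.append(ray(p,h["ellpx"]))
print(tri(R2))
E
```

```text
w1 {'top': 109.9, 'ellpx': [225.5, 227.4], 'ax': [39.0, 43.2], 'ell': [574.7, 19.8], 'barc': [578.1, 19.9], 'len': 40.8, 'barpx': [227.2, 231.5], 'ang': 12.0, 'wd': 2.6, 'encl': [[576.6, 18.4], 24.8]}
w2 {'top': 110.0, 'ellpx': [236.2, 210.6], 'ax': [46.7, 49.5], 'ell': [575.0, 19.4], 'barc': [578.8, 19.3], 'len': 39.4, 'barpx': [238.9, 215.8], 'ang': 11.9, 'wd': 2.3, 'encl': [[576.8, 18.2], 24.8]}
(array([582.03614353,  18.27713854, 106.10117677]), [np.float64(0.4709877435040451), np.float64(0.4709877435041379)]) (array([577.02419843,  18.02462652, 104.39726127]), [np.float64(0.010703832584228948), np.float64(0.010703832584273812)])
scene {'top': 111.1, 'ellpx': [301.3, 151.3], 'ax': [6.9, 13.0], 'ell': [573.7, 22.9], 'barc': [577.4, 23.1], 'len': 38.0, 'barpx': [301.2, 149.7], 'ang': -166.2, 'wd': 8.8, 'encl': [[577.6, 19.7], 26.1]}
side {'top': 109.3, 'ellpx': [267.7, 146.1], 'ax': [8.1, 15.8], 'ell': [575.8, 26.3], 'barc': [581.5, 24.6], 'len': 6.0, 'barpx': [266.0, 145.0], 'ang': -164.3, 'wd': 0.0, 'encl': [[577.4, 22.4], 26.4]}
(array([576.9321387 ,  18.75417453, 106.67109276]), [np.float64(0.7976685090667452), np.float64(0.7149013273461173), np.float64(1.5900685694564096), np.float64(1.3939849466879648)])
```

Head axis ≈ (577, 18.5), top ≈ 110 mm (underside ≈ 85–86), dot at about 12°. Descending to grip.

Call:
step_arm(rows=[[8.5, [0.4, -0.8, -1.2], [0, 0, 0]], [8.5, [0.4, -0.8, -1.2], [0, 0, 0]], [8.5, [0.5, -0.85, -1.2], [0, 0, 0]], [8.5, [0, 0, -1.2], [0, 0, 0]], [8.5, [0, 0, -1.2], [0, 0, 0]], [8.5, [0, 0, -1.2], [0, 0, 0]], [8.5, [0, 0, -1.2], [0, 0, 0]], [8.5, [0, 0, -1.2], [0, 0, 0]], [8.5, [0, 0, -1.3], [0, 0, 0]], [8.5, [0, 0, -1.3], [0, 0, 0]], [8.5, [0, 0, 0], [0, 0, 0]], [8.5, [0, 0, 0], [0, 0, 0]]], force=40)

```text
t: 3.28
eef_pos: [576.9, 18.0, 78.4]
ee_rot: [[-0.909, 0.418, -0.002], [0.418, 0.909, -0.001], [0.001, -0.001, -1.0]]
contact_force: [-0.9, 0.7, -0.6]
width: 85.3
finger_force: 0.0
```

```bash
python3 - <<'E'
from h import *
s,im,d,q=wcam("w3");print(s["t"],s["eef_pos"],s["contact_force"],s["joints"])
cv2.imwrite("pics/w3c.png",cv2.resize(im[150:384,120:400,::-1],None,fx=2,fy=2,interpolation=2))
E
```

```text
3.2833 [576.88752941  18.01267093  78.44475479] [-0.89562648  0.67437586 -0.58033044] [-0.50889347  0.33975231  0.47869068  1.83716389 -0.18179633  1.00961643
  1.18385554]
```

View pics/w3c.png

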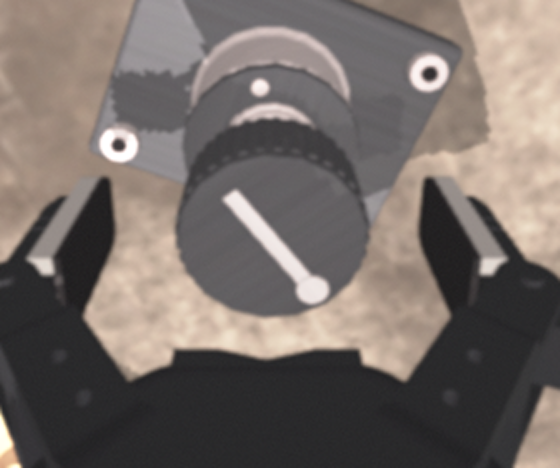

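The head is centred between the fingers, with the bar clear and the dot lower right at crop (312,290). Winding the wrist clockwise about 28° first for margin, then closing.

Call:
step_arm(rows=[[8.5, [0, 0, 0], [0, 0, -7]], [8.5, [0, 0, 0], [0, 0, -7]], [8.5, [0, 0, 0], [0, 0, -7]], [8.5, [0, 0, 0], [0, 0, -7]], [4, [0, 0, 0], [0, 0, 0]], [4, [0, 0, 0], [0, 0, 0]], [4, [0, 0, 0], [0, 0, 0]], [4, [0, 0, 0], [0, 0, 0]], [4, [0, 0, 0], [0, 0, 0]], [4, [0, 0, 0], [0, 0, 0]], [4, [0, 0, 0], [0, 0, 0]], [4, [0, 0, 0], [0, 0, 0]]], force=40)

```text
t: 4.33
eef_pos: [577.9, 18.2, 79.8]
ee_rot: [[-0.607, 0.795, 0.001], [0.795, 0.607, 0.0], [-0.0, 0.001, -1.0]]
contact_force: [-0.3, 1.2, 5.5]
width: 47.0
finger_force: 40.7
```

```bash
cat >> h.py <<'E'
def look(name=None,c0=(577,18.3),lo=95,hi=115):
    s,im,d,q=wcam(name)
    y=np.degrees(np.arctan2(s["ee_rot"][1,0],s["ee_rot"][0,0]))
    print("t",s["t"],"pos",s["eef_pos"].round(2),"F",s["contact_force"].round(1),"M",s["moment"].round(2),"w",round(s["width"],1),"ff",round(s["finger_force"],1),"yaw",y.round(1),"j7",s["joints"][6].round(3))
    try:
        h=head(q,im,d,c0,lo,hi);print("top %.2f ang %.1f wd %.1f len %.1f"%(h["top"],h["ang"],h["wd"],h["len"]),"barc",h["barc"].round(1))
    except Exception as e: print(e)
E
python3 -c "
from h import *
look('w4')"
```

```text
t 4.3333 pos [577.88  18.23  79.78] F [-0.3  1.2  5.5] M [0.23 0.12 0.03] w 47.0 ff 40.7 yaw 127.4 j7 0.729
top 109.65 ang 11.6 wd 1.9 len 38.2 barc [578.1  20.2]
```

Gripped at 47 mm with about 5 N of downward bias on the lead-in, so coming free will show as that force vanishing. Turning backward while following the climb.

Call:
step_arm(rows=[[4, [0, 0, 0.016], [0, 0, 7]], [4, [0, 0, 0.016], [0, 0, 7]], [4, [0, 0, 0.016], [0, 0, 7]], [4, [0, 0, 0.0], [0, 0, 0]], [4, [0, 0, 0], [0, 0, 0]]])

```text
t: 4.8
eef_pos: [578.1, 18.6, 80.2]
ee_rot: [[-0.849, 0.528, 0.001], [0.528, 0.849, 0.001], [-0.001, 0.001, -1.0]]
contact_force: [1.3, 3.0, 5.8]
width: 46.8
finger_force: 41.7
```

```bash
python3 -c "
from h import *
look('w5')"
```

```text
t 4.8 pos [578.1   18.57  80.24] F [1.3 3.  5.8] M [ 0.72 -0.49  0.08] w 46.8 ff 41.7 yaw 148.1 j7 1.066
top 110.11 ang 32.3 wd 1.8 len 38.1 barc [577.4  20.7]
```

The bolt follows exactly (+20.7°, +0.46 mm). Continuing.

Call:
step_arm(rows=[[4, [0, -0.03, 0.016], [0, 0, 5]], [4, [0, -0.03, 0.01], [0, 0, 5]], [4, [0, 0, 0], [0, 0, 0]], [4, [0, 0, 0], [0, 0, 0]]])

```text
t: 5.18
eef_pos: [578.2, 18.7, 80.2]
ee_rot: [[-0.928, 0.371, 0.001], [0.371, 0.928, 0.001], [-0.001, 0.002, -1.0]]
contact_force: [4.1, 5.1, 1.8]
width: 46.9
finger_force: 41.7
```

Call:
step_arm(rows=[[4, [0, 0, 0.01], [0, 0, 5]], [4, [0, 0, 0.01], [0, 0, 5]], [4, [0, 0, 0], [0, 0, 0]], [4, [0, 0, 0], [0, 0, 0]]])

```text
t: 5.52
eef_pos: [578.1, 18.9, 79.8]
ee_rot: [[-0.979, 0.204, 0.001], [0.204, 0.979, 0.001], [-0.001, 0.001, -1.0]]
contact_force: [6.6, 5.7, -5.2]
width: 46.7
finger_force: 41.8
```

```bash
python3 -c "
from h import *
look('w6')"
```

```text
t 5.5167 pos [578.08  18.91  79.78] F [ 6.6  5.7 -5.2] M [ 1.35 -1.52 -0.02] w 46.7 ff 41.8 yaw 168.2 j7 1.394
top 109.59 ang 52.3 wd 1.9 len 38.1 barc [576.7  20.7]
```

Fz went from +5.8 to −5.2 N, so the hand now carries the bolt's weight and it is off the lead-in. Zero is at about bolt angle 40°, hand yaw ≈ 155°. Relaxing the side force and lowering the 8 mm.

Call:
step_arm(rows=[[4, [0.05, 0.07, 0], [0, 0, 2]], [4, [0, 0, -0.1], [0, 0, 0]], [4, [0, 0, -0.15], [0, 0, 0]], [4, [0, 0, -0.15], [0, 0, 0]], [4, [0, 0, -0.15], [0, 0, 0]], [4, [0, 0, -0.15], [0, 0, 0]], [4, [0, 0, 0], [0, 0, 0]], [4, [0, 0, 0], [0, 0, 0]]])

```text
t: 6.23
eef_pos: [578.3, 19.1, 73.0]
ee_rot: [[-0.985, 0.171, 0.001], [0.171, 0.985, 0.001], [-0.0, 0.001, -1.0]]
contact_force: [3.8, 3.7, -1.1]
width: 46.8
finger_force: 42.4
```

```bash
python3 -c "
from h import *
look('w7',lo=85)"
```

```text
t 6.2333 pos [578.27  19.06  72.98] F [ 3.8  3.7 -1.1] M [ 1.01 -0.9   0.01] w 46.8 ff 42.4 yaw 170.2 j7 1.429
top 102.90 ang 54.2 wd 1.9 len 38.1 barc [576.4  20.8]
```

The bolt dropped with the hand (top 110 → 102.9) and is just touching the thread below. Seating lightly, then turning forward while descending 8 mm/turn.

Call:
step_arm(rows=[[4, [0.03, 0.03, -0.03], [0, 0, 0]], [4, [0, 0, -0.03], [0, 0, 0]], [4, [0, 0, 0], [0, 0, -4]], [4, [0, 0, -0.016], [0, 0, -7]], [4, [0, 0, -0.016], [0, 0, -7]], [4, [0, 0, -0.016], [0, 0, -7]], [4, [0, 0, -0.016], [0, 0, -7]], [4, [0, 0, 0], [0, 0, 0]], [4, [0, 0, 0], [0, 0, 0]]])

```text
t: 7.03
eef_pos: [578.1, 18.3, 72.0]
ee_rot: [[-0.748, 0.663, -0.0], [0.663, 0.748, -0.0], [-0.0, -0.0, -1.0]]
contact_force: [-0.9, 1.6, 3.5]
width: 46.9
finger_force: 42.7
```

```bash
python3 -c "
from h import *
look('w8',lo=85)"
```

```text
t 7.0333 pos [578.1   18.32  72.03] F [-0.9  1.6  3.5] M [ 0.43 -0.12 -0.13] w 46.9 ff 42.7 yaw 138.5 j7 0.914
top 101.94 ang 22.5 wd 1.9 len 38.1 barc [577.8  20.4]
```

At bolt angle 22.5° the hand is 8.2 mm below the lead-in reading, which is exactly one pitch plus the thread slope, so the drop is confirmed and the bolt is captured. Continuing forward.

Call:
step_arm(rows=[[4, [0, 0, -0.016], [0, 0, -7]], [4, [0, 0, -0.015], [0, 0, -7]], [4, [0, 0, -0.016], [0, 0, -7]], [4, [0, 0, -0.015], [0, 0, -7]], [4, [0, 0, -0.016], [0, 0, -7]], [4, [0, 0, -0.015], [0, 0, -7]], [4, [0, 0, -0.016], [0, 0, -7]], [4, [0, 0, -0.015], [0, 0, -7]], [4, [0, 0, -0.016], [0, 0, -7]], [4, [0, 0, -0.015], [0, 0, -7]], [4, [0, 0, -0.016], [0, 0, -7]], [4, [0, 0, -0.015], [0, 0, -7]], [4, [0, 0, -0.016], [0, 0, -7]], [4, [0, 0, 0], [0, 0, 0]], [4, [0, 0, 0], [0, 0, 0]]])

```text
t: 8.33
eef_pos: [576.3, 18.6, 69.7]
ee_rot: [[0.676, 0.737, -0.004], [0.737, -0.676, 0.001], [-0.002, -0.004, -1.0]]
contact_force: [-7.5, 3.1, 12.7]
width: 47.1
finger_force: 43.7
```

```bash
python3 -c "
from h import *
look('w9',lo=85)
print(bot.observe()['joints'])"
```

```text
t 8.3333 pos [576.31  18.55  69.71] F [-7.5  3.1 12.7] M [ 0.63  1.81 -0.19] w 47.1 ff 43.7 yaw 47.4 j7 -0.526
top 99.72 ang -68.5 wd 1.9 len 38.1 barc [578.5  17.6]
[-0.7993308   0.43966315  0.85694093  1.85577165 -0.38650232  1.02623078
 -0.52506413]
```

Force is building (Fz 12.7, Fx −7.5), so I'm relaxing the command and continuing in shorter steps.

Call:
step_arm(rows=[[4, [-0.05, 0.03, 0.06], [0, 0, 0]], [4, [0, 0, -0.016], [0, 0, -7]], [4, [0, 0, -0.015], [0, 0, -7]], [4, [0, 0, -0.016], [0, 0, -7]], [4, [0, 0, -0.015], [0, 0, -7]], [4, [0, 0, -0.016], [0, 0, -7]], [4, [0, 0, -0.015], [0, 0, -7]], [4, [0, 0, 0], [0, 0, 0]], [4, [0, 0, 0], [0, 0, 0]]])

```text
t: 9.13
eef_pos: [576.0, 19.4, 69.0]
ee_rot: [[0.995, 0.095, -0.004], [0.095, -0.995, 0.001], [-0.004, -0.001, -1.0]]
contact_force: [-5.6, 5.1, 6.2]
width: 46.6
finger_force: 43.0
```

```bash
python3 -c "
from h import *
look('w10',lo=85)
print(bot.observe()['joints'])"
```

```text
t 9.1333 pos [576.02  19.4   68.99] F [-5.6  5.1  6.2] M [ 0.99  1.18 -0.12] w 46.6 ff 43.0 yaw 5.5 j7 -1.161
top 98.99 ang -110.4 wd 1.8 len 37.9 barc [577.9  16.5]
[-0.91292587  0.51464881  1.0241051   1.86142438 -0.50478324  1.05766117
 -1.16042972]
```

Call:
step_arm(rows=[[4, [-0.04, 0.04, 0.02], [0, 0, 0]], [4, [0, 0, -0.016], [0, 0, -7]], [4, [0, 0, -0.015], [0, 0, -7]], [4, [0, 0, -0.016], [0, 0, -7]], [4, [0, 0, -0.015], [0, 0, -7]], [4, [0, 0, -0.016], [0, 0, -7]], [4, [0, 0, -0.015], [0, 0, -7]], [4, [0, 0, -0.016], [0, 0, -7]], [4, [0, 0, 0], [0, 0, 0]], [4, [0, 0, 0], [0, 0, 0]]])

```text
t: 10.02
eef_pos: [576.4, 20.2, 68.1]
ee_rot: [[0.726, -0.687, -0.003], [-0.687, -0.726, 0.001], [-0.003, 0.001, -1.0]]
contact_force: [-2.7, 6.0, 2.6]
width: 46.7
finger_force: 42.7
```

```bash
python3 -c "
from h import *
look('w11',lo=85)
print(bot.observe()['joints'])"
```

```text
t 10.0167 pos [576.39  20.24  68.07] F [-2.7  6.   2.6] M [ 1.44  0.46 -0.07] w 46.7 ff 42.7 yaw -43.4 j7 -1.879
top 98.09 ang -159.4 wd 1.8 len 38.0 barc [575.8  16.4]
[-1.01667077  0.64496239  1.21207842  1.86559671 -0.6750619   1.12455671
 -1.87796809]
```

Bolt at −159°, with 159° still to go. Opening, winding back 175° and regripping.

Call:
step_arm(rows=[[8.5, [0, 0, 0], [0, 0, 0]], [8.5, [0, 0, 0], [0, 0, 0]], [8.5, [0, 0, 0], [0, 0, 0]], [8.5, [0, 0, 0], [0, 0, 0]], [8.5, [0, 0, 0], [0, 0, 0]], [8.5, [0, 0, 0], [0, 0, 0]]])

```text
t: 10.57
eef_pos: [577.3, 18.9, 68.8]
ee_rot: [[0.723, -0.691, 0.0], [-0.691, -0.723, -0.0], [0.0, 0.0, -1.0]]
contact_force: [0.0, -0.3, 0.3]
width: 85.0
finger_force: 0.0
```

```bash
python3 -c "
from h import *
look('w12',lo=85)"
```

```text
t 10.5667 pos [577.3   18.91  68.77] F [ 0.  -0.3  0.3] M [-0.02 -0.02 -0.01] w 85.0 ff 0.0 yaw -43.7 j7 -1.882
top 98.21 ang -160.1 wd 1.8 len 37.9 barc [575.6  17.1]
```

Call:
step_arm(rows=[[8.5, [0, 0.03, 0.1], [0, 0, 7]], [8.5, [0, 0, 0], [0, 0, 7]], [8.5, [0, 0, 0], [0, 0, 7]], [8.5, [0, 0, 0], [0, 0, 7]], [8.5, [0, 0, 0], [0, 0, 7]], [8.5, [0, 0, 0], [0, 0, 7]], [8.5, [0, 0, 0], [0, 0, 7]], [8.5, [0, 0, 0], [0, 0, 7]], [8.5, [0, 0, 0], [0, 0, 7]], [8.5, [0, 0, 0], [0, 0, 7]], [8.5, [0, 0, 0], [0, 0, 7]], [8.5, [0, 0, 0], [0, 0, 7]], [8.5, [0, 0, 0], [0, 0, 7]], [8.5, [0, 0, 0], [0, 0, 7]], [8.5, [0, 0, 0], [0, 0, 7]], [8.5, [0, 0, 0], [0, 0, 7]], [8.5, [0, 0, 0], [0, 0, 7]], [8.5, [0, 0, 0], [0, 0, 7]], [8.5, [0, 0, 0], [0, 0, 7]], [8.5, [0, 0, 0], [0, 0, 7]]])

```text
t: 12.28
eef_pos: [577.3, 19.3, 69.8]
ee_rot: [[-0.116, 0.993, 0.0], [0.993, 0.116, -0.0], [-0.0, -0.0, -1.0]]
contact_force: [0.8, -0.1, -0.5]
width: 85.1
finger_force: 0.0
```

Call:
step_arm(rows=[[8.5, [0, 0, 0], [0, 0, 7]], [8.5, [0, 0, 0], [0, 0, 7]], [8.5, [0, 0, 0], [0, 0, 7]], [8.5, [0, 0, 0], [0, 0, 7]], [8.5, [0, 0, 0], [0, 0, 7]], [8.5, [0, 0, 0], [0, 0, 0]], [4, [0, 0, 0], [0, 0, 0]], [4, [0, 0, 0], [0, 0, 0]], [4, [0, 0, 0], [0, 0, 0]], [4, [0, 0, 0], [0, 0, 0]], [4, [0, 0, 0], [0, 0, 0]], [4, [0, 0, 0], [0, 0, 0]], [4, [0, 0, 0], [0, 0, 0]], [4, [0, 0, 0], [0, 0, 0]]], force=40)

```text
t: 13.45
eef_pos: [577.4, 19.4, 69.9]
ee_rot: [[-0.66, 0.751, 0.0], [0.751, 0.66, -0.0], [-0.0, 0.0, -1.0]]
contact_force: [-2.0, 0.5, 2.3]
width: 46.9
finger_force: 40.7
```

```bash
python3 -c "
from h import *
look('w13',lo=85)
print(bot.observe()['joints'])"
```

```text
t 13.45 pos [577.36  19.45  69.88] F [-2.   0.5  2.3] M [-0.16  0.34 -0.06] w 46.9 ff 40.7 yaw 131.3 j7 0.794
top 98.11 ang -159.0 wd 1.9 len 37.8 barc [574.1  19.1]
[-0.56303545  0.36028818  0.54402069  1.84669001 -0.2193603   0.99432079
  0.79388547]
```

Call:
step_arm(rows=[[4, [0, 0, -0.016], [0, 0, -7]], [4, [0, 0, -0.015], [0, 0, -7]], [4, [0, 0, -0.016], [0, 0, -7]], [4, [0, 0, -0.015], [0, 0, -7]], [4, [0, 0, -0.016], [0, 0, -7]], [4, [0, 0, -0.015], [0, 0, -7]], [4, [0, 0, -0.016], [0, 0, -7]], [4, [0, 0, -0.015], [0, 0, -7]], [4, [0, 0, -0.016], [0, 0, -7]], [4, [0, 0, -0.015], [0, 0, -7]], [4, [0, 0, -0.016], [0, 0, -7]], [4, [0, 0, -0.015], [0, 0, -7]], [4, [0, 0, 0], [0, 0, 0]]])

```text
t: 14.58
eef_pos: [577.2, 19.4, 67.9]
ee_rot: [[0.682, 0.731, -0.0], [0.731, -0.682, -0.0], [-0.001, -0.0, -1.0]]
contact_force: [-2.0, -0.8, 4.6]
width: 47.0
finger_force: 41.3
```

```bash
python3 -c "
from h import *
look('w14',lo=85)
print(bot.observe()['joints'])"
```

```text
t 14.5833 pos [577.18  19.44  67.85] F [-2.  -0.8  4.6] M [-0.11  0.56 -0.08] w 47.0 ff 41.3 yaw 47.0 j7 -0.539
top 96.13 ang 116.6 wd 1.9 len 38.0 barc [576.4  21.1]
[-0.79461759  0.43800623  0.84690783  1.8581313  -0.38231222  1.01717803
 -0.53198202]
```

Call:
step_arm(rows=[[4, [0, 0, -0.013], [0, 0, -7]], [4, [0, 0, -0.015], [0, 0, -7]], [4, [0, 0, -0.016], [0, 0, -7]], [4, [0, 0, -0.015], [0, 0, -7]], [4, [0, 0, -0.016], [0, 0, -7]], [4, [0, 0, -0.015], [0, 0, -7]], [4, [0, 0, -0.016], [0, 0, -7]], [4, [0, 0, -0.015], [0, 0, -7]], [4, [0, 0, -0.016], [0, 0, -7]], [4, [0, 0, -0.015], [0, 0, -7]], [4, [0, 0, -0.01], [0, 0, -5]], [4, [0, 0, 0], [0, 0, 0]], [4, [0, 0, 0], [0, 0, 0]], [4, [0, 0, 0], [0, 0, 0]]])

```text
t: 15.8
eef_pos: [577.1, 19.5, 66.2]
ee_rot: [[0.888, -0.46, -0.001], [-0.46, -0.888, 0.0], [-0.001, 0.0, -1.0]]
contact_force: [-3.1, 0.0, 5.2]
width: 46.6
finger_force: 42.0
```

```bash
python3 -c "
from h import *
look('w15',lo=85)
s,im,d,q=wcam()
cv2.imwrite('pics/w15c.png',cv2.resize(im[150:384,120:400,::-1],None,fx=2,fy=2,interpolation=2))"
```

```text
t 15.8 pos [577.07  19.45  66.23] F [-3.1  0.   5.2] M [-0.04  0.73 -0.15] w 46.6 ff 42.0 yaw -27.4 j7 -1.649
top 94.58 ang 42.0 wd 1.8 len 37.7 barc [578.8  19.6]
```

View pics/w15c.png

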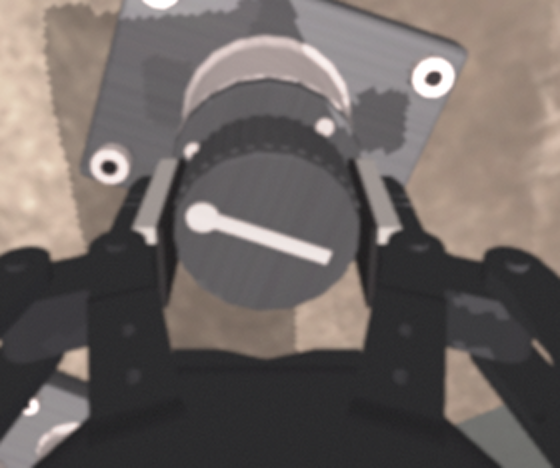

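The bolt is at −318°, within about 2° of a full turn from the drop (zero between 40.3° and ~42.4°). The head top is down 15.8 mm, and the dot is at crop (202,217). One small final nudge, then hold.

Call:
step_arm(rows=[[4, [-0.02, 0, 0], [0, 0, -2.5]], [4, [0, 0, 0], [0, 0, 0]], [4, [0, 0, 0], [0, 0, 0]], [4, [0, 0, 0], [0, 0, 0]], [4, [0, 0, 0], [0, 0, 0]], [4, [0, 0, 0], [0, 0, 0]]])

```text
t: 16.4
eef_pos: [577.0, 19.5, 66.2]
ee_rot: [[0.866, -0.501, -0.0], [-0.501, -0.866, 0.0], [-0.0, -0.0, -1.0]]
contact_force: [-3.4, -1.1, 4.7]
width: 47.0
finger_force: 41.8
```

```bash
python3 -c "
from h import *
look('w16',lo=85)
print(bot.sign_off())"
```

```text
t 16.4 pos [577.01  19.49  66.23] F [-3.4 -1.1  4.7] M [0.   0.56 0.06] w 47.0 ff 41.8 yaw -30.1 j7 -1.688
top 94.57 ang 39.6 wd 1.8 len 37.7 barc [579.7  18.8]
the job is handed in; nothing more can be done
None
```

I turned the larger bolt backward until it dropped, then forward one full turn (to within about 3°, head about 16 mm below the lead-in top), and handed the job in at 16.4 s with the head still gripped at about 42 N; one regrip was needed partway through the forward turn.

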